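Nest the steel beakers at the blow-off station and give them the full-flow blast

ROBOT

A 6-joint arm with a two-finger parallel gripper is mounted at the origin on the work surface. World frame = base frame: x ahead of the robot, y to its left, z up, the work surface at z = 0. Lengths are in m, angles in rad, forces in N, time in s.
With the tool pointing down it reaches from about 0.35 to 0.725 m from the base axis. Payload 4.3 kg.
Tool frame: the origin (TCP) lies midway between the tips of the shut fingers; the grasp point (between the pads) lies 19 mm behind it; x points along the fingers, z is the direction in which the jaws open and shut, and the axes are right-handed (so a half turn about x gives the same grasp; the last joint's range is limited). The gripper opens to 85 mm and grips with 20 to 120 N. Pads are 22 mm wide; open, the fingers measure 114 mm over their backs; the gripper's body (76 mm by 85 mm) begins 54 mm behind the grasp point. The pads swing forward as they close: fully open they stand 13 mm farther back than shut.
Start: joints at [1.057, 0.377, 0.081, 1.274, 0, 1.46], TCP at [0.226, 0.529, 0.231] pointing down, gripper open.
Joint ranges: [-2.72, 2.72], [-0.84, 1.66], [-1.02, 1.22], [-1.77, 2.12], [-1.37, 1.28], [-3.14, 3.14]. Speed limits (rad/s): [2.57, 2.57, 3.14, 3.14, 3.14, 3.14].

INTERFACE

Orientations are given as a rotation vector (axis times angle).
In Python, from rig import ctrl gives the robot as it stands. Calls block until the motion is done:
- ctrl.move_ptp(position, orientation): joint-space move of the TCP to a pose.
- ctrl.move_straight(position, frame=None, rate=0.15): straight line of the TCP; frame=None keeps the orientation; rate is the mean speed in m/s.
- ctrl.move_joints(angles): joint-space move.
- ctrl.gripper_to(opening): opening from 0.0 (shut) to 1.0 (fully open); the grip force is fixed at half the most; returns when the fingers have stopped.
- ctrl.sleep(seconds).
- ctrl.ik(position, orientation): joint angles nearest the present ones, or None.
- ctrl.sense(): the state.
- ctrl.read_camera(name): name is "side" or "top"; returns a dict with "img" (400x640x3 uint8, blue, green, red), "vertical_fov" (degrees; the focal length in pixels is half the picture's height over the tangent of half this angle, whatever the lens; pixels are square), "cx", "cy" (the principal point, pixels), "view" (4x4, takes a point from world to camera coordinates). Camera axes: x right, y down, z forward; pixel columns grow to the right and rows downward; lengths in m; the calibration is good to about 2 mm. A picture is of the moment at which its call begins. There is no depth.
A pose or a line that the arm cannot do raises ctrl.Unreachable and nothing moves.
- ctrl.hand_in(): hands the job in, once; it reports no verdict.
The state is a dict: "t": time; "joint_positions": joint angles; "qvel": joint speeds; "joint_torque": joint torques, N m; "eef_pos": TCP position; "eef_rot": TCP orientation; "contact_force": force on the tool from outside, world axes, zero at the start; "moment": the same for the moment, N m; "grip_width": opening from 0.0 (shut) to 1.0 (fully open).
Only numpy, scipy, OpenCV 4.12 (cv2) and the standard library are available. Lean on these libraries where they do the work, as an engineer would, in place of code of your own. Each camera call takes 0.05 s, during which the arm holds its last target. There are 200 camera calls.

TASK

On the blow-off station in the hood, nest the beaker set from largest to smallest: leave the large steel beaker where it stands on the pad, stand the medium one in it and let go, then stand the small one in the medium one, setting them down rather than dropping them in. Only when the nest is complete, squeeze the air gun's trigger past the pressure point of its first stage, all the way into the second (full-flow) stage, keep it there for about two seconds, then let the trigger spring back and move clear. Do not shift or knock over the other things on the bench.

Things in the scene. Friction and masses are not known exactly. Their poses are not given: they have to be found in the camera images.
- cup_large: The large plain steel beaker, open at the top, standing from the start inside a low locating lip on the station's pad. Outer diameter 76 mm at the foot, 80 mm at the rim, height 60 mm, wall 3 mm, floor 5 mm thick. Origin: centre of its underside, z up.
- cup_medium: The medium plain steel beaker, open at the top, standing on the bench. Outer diameter 59 mm at the foot, 63 mm at the rim, height 95 mm, wall 3 mm, floor 5 mm, about 0.16 kg. Origin: centre of its underside, z up. Nested, its origin is 5 mm above the large one's origin and its rim stands 40 mm above the large rim.
- cup_small: The small, tallest and slimmest plain steel beaker, open at the top, standing on the bench. Outer diameter 43 mm at the foot, 46 mm at the rim, height 130 mm, wall 3 mm, floor 5 mm, about 0.13 kg. Origin: centre of its underside, z up. Nested, its origin is 5 mm above the medium one's and its rim stands 40 mm above the medium rim.
- station: The fixed blow-off station: a grey base plate 200 (x) x 350 (y) x 10 mm, from y = -160 to +190 mm of its origin, which lies on the bench surface; yaw varies. In its frame the pad is at (0, -95) mm and the air gun at (-30, 85, 130) mm, carried from below by a neck 16 mm wide in y and 30 mm long in x. A steel air pipe stands under the handle's lower end.
- rail (a point): Middle of the white guard rail over the gun (20 mm diameter), at (-20, 90, 250) mm in the station's frame. It runs along the station's y from y = 5 to 178 mm, then cranks back to a post at x = 80 mm. There is no room for a gripper held upright over the handle: reach in under the rail from the robot's side, tilted.
- nozzle (a point): Tip of the bent brass nozzle, beside and above the nest, at (18, -20, 165) mm in the station's frame. Its air tube, 14 mm thick, comes from the gun's head at (36, 85, 176) mm along -y.
- pad (a point): Centre of the pad's top, 12 mm above the bench, on the station (same axes as the station). The beakers are nested here. A locating lip of 88 mm inner diameter, 6 mm high, surrounds it.
- gun: The air gun, on its side on the station, handle sloping 35 deg up away from the robot. Origin: middle of the handle where it is squeezed. x: up along the handle (-70 to +65 mm, then the head to +100 mm); y: level, from the trigger to the handle's back face at y = +13 mm; z: out of the slope, up and towards the robot. Handle 26 (y) x 32 (z) mm. Come in along -z and close along y.
- trigger_face (a point): Middle of the outer face of the black trigger blade (64 mm along the handle, 24 deep, 10 thick): at (0, -39, 0) mm in the gun's frame when released, (0, -34, 0) at the pressure point, (0, -27, 0) fully squeezed. Moves straight along the gun's +y. Span from it to the handle's back face: 52 mm released, 47 at the pressure point, 40 fully squeezed.
- trigger_first (a joint): First-stage travel of the trigger in m: 0 released, 0.005 at the pressure point. Light spring, about 1.6 N rising to 3.6 N; springs back.
- trigger_second (a joint): Second-stage travel of the trigger in m beyond the pressure point: 0 until about 8 N are applied, 0.007 fully squeezed against its stop at about 14.5 N; springs back.
- bottle: Bystander among the beakers: amber bottle with a blue cap, diameter 62 mm, 150 mm tall. Origin: centre of its underside.
- jar: Bystander among the beakers: clear jar with a white lid, diameter 68 mm, 85 mm tall. Origin: centre of its underside.
- rack_red: Bystander: red microtube rack 85 x 160 mm, 61 mm tall over the tubes. Origin: centre of its underside.
- rack_orange: Bystander: orange microtube rack 80 x 130 mm, 51 mm tall over the tubes. Origin: centre of its underside.
- tip_box: Bystander: blue tip box with a clear lid, 77 x 112 x 52 mm. Origin: centre of its underside.
- dish_stack: Bystander: stack of three shallow glass dishes, diameter 90 mm, 45 mm tall. Origin: centre of its underside.

How it is judged:
On the way, in this order (a step that is already met when the one before it is completed fails the run):
1. the medium beaker stands in the large one, let go (horizontal distance between cup_medium and cup_large below 0.009 m and z of cup_medium in the frame of cup_large between 0.001 and 0.011 m and angle between cup_medium's own z axis and vertical below 0.12 rad and contact force between the fingers and cup_medium below 0.2 N), for 0.2 s.
2. the small beaker stands in the medium one, let go (all of step 1 and horizontal distance between cup_small and cup_medium below 0.009 m and z of cup_small in the frame of cup_medium between 0.001 and 0.011 m and angle between cup_small's own z axis and vertical below 0.12 rad and contact force between the fingers and cup_small below 0.2 N), for 0.2 s.
3. the trigger is squeezed into its second stage, over 5 mm beyond the pressure point, and kept there for 1 s with the nest standing (horizontal distance between cup_medium and cup_large below 0.009 m and z of cup_medium in the frame of cup_large between 0.001 and 0.011 m and angle between each of cup_medium, cup_small's own z axis and vertical below 0.12 rad and horizontal distance between cup_small and cup_medium below 0.009 m and z of cup_small in the frame of cup_medium between 0.001 and 0.011 m and value of joint trigger_second above 0.005 m), for 1 s.
At the end, for the whole second after the job is handed in: Large beaker upright within 10 mm of the pad's centre, medium in large and small in medium, each upright (0.12 rad), axes within 9 mm, underside 1 to 11 mm above that of the next larger, all at rest; both trigger stages back within 1.5 mm of released (horizontal distance between cup_medium and cup_large below 0.009 m and z of cup_medium in the frame of cup_large between 0.001 and 0.011 m and angle between each of cup_medium, cup_small's own z axis and vertical below 0.12 rad and horizontal distance between cup_small and cup_medium below 0.009 m and z of cup_small in the frame of cup_medium between 0.001 and 0.011 m and horizontal distance between cup_large and pad below 0.01 m and angle between cup_large's own z axis and vertical below 0.08 rad and value of joint each of trigger_first, trigger_second below 0.0015 m and linear speed of each of cup_small, cup_medium, cup_large below 0.03 m/s); the robot touches nothing.
It fails at once if the trigger is squeezed 3 mm or more into its second stage before the nest is complete (value of joint trigger_second above 0.003 m and not (horizontal distance between each of cup_small, cup_medium and cup_large below 0.02 m)).
It fails at once if the medium or small beaker is dropped (moves faster than 0.6 m/s while not in the fingers) ((linear speed of cup_medium above 0.6 m/s and contact force between the fingers and cup_medium below 0.2 N) or (linear speed of cup_small above 0.6 m/s and contact force between the fingers and cup_small below 0.2 N)).
It fails at once if the large beaker is taken off the pad (horizontal distance between cup_large and pad above 0.03 m).
It fails at once if another thing on the bench is shifted by more than 30 mm or knocked over (distance of any of bottle, jar, rack_red, rack_orange, tip_box, dish_stack from where it was at the start of the episode above 0.03 m or angle between any of bottle, jar, rack_red, rack_orange, tip_box, dish_stack's own z axis and vertical above 0.4 rad).
It also fails if it takes over 64 s, if anything falls off the work surface, if the arm or the gripper's body presses on something with over 40 N, if the wrist force passes 120 N, or if a joint passes its speed limit or range.

## Working session

There is one attempt and no reset: what is moved stays moved. The work goes in short steps, each a Python script; the robot and the scene stay as the last script left them, time stands still between calls to the robot, and variables do not carry over. Pictures are saved under pics/ and viewed, about 8 in all and at most 12, crops included, and the job is handed in when it is done.

```bash
ls; mkdir -p pics; python3 - <<'E'
from rig import ctrl
import cv2,numpy as np
np.set_printoptions(precision=4,suppress=True)
for n in("side","top"):
    c=ctrl.read_camera(n); cv2.imwrite(f"pics/{n}0.png",c["img"]); print(n,c["vertical_fov"],c["cx"],c["cy"]);print(c["view"]); print([k for k in c])
print(ctrl.sense())
E
```

```text
pics
side 53.876257580751016 316.7196846667225 196.3542096589032
[[-0.9796 -0.201  -0.0071  0.5551]
 [-0.1039  0.5357 -0.838   0.2523]
 [ 0.1723 -0.8202 -0.5456  0.8819]
 [ 0.      0.      0.      1.    ]]
['img', 'vertical_fov', 'cx', 'cy', 'view']
top 48.07380597573208 318.55729379786953 202.7317273340911
[[ 0.     -1.     -0.002  -0.074 ]
 [-0.9869  0.0003 -0.1612  0.6173]
 [ 0.1612  0.002  -0.9869  1.3332]
 [ 0.      0.      0.      1.    ]]
['img', 'vertical_fov', 'cx', 'cy', 'view']
{'t': 0.1, 'joint_positions': array([ 1.0567,  0.378 ,  0.0798,  1.2744, -0.    ,  1.4605]), 'qvel': array([-0.0001, -0.0005,  0.0019,  0.0001, -0.0012,  0.0013]), 'joint_torque': array([  0.0009, -46.4692,  27.0583,   0.012 ,  -0.0001,  -0.    ]), 'eef_pos': array([0.2257, 0.5282, 0.2304]), 'eef_rot': array([-0.9077,  1.3753,  0.9063]), 'contact_force': array([ 0.5396,  0.6721, -0.3749]), 'moment': array([ 0.012 , -0.019 ,  0.0276]), 'grip_width': 1.0024022868583229}
```

View pics/side0.png

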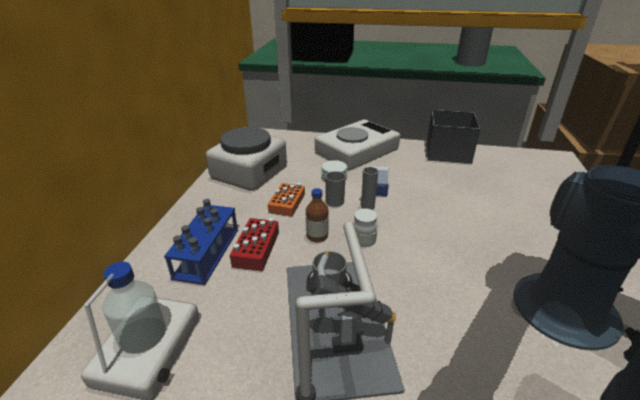

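View pics/top0.png

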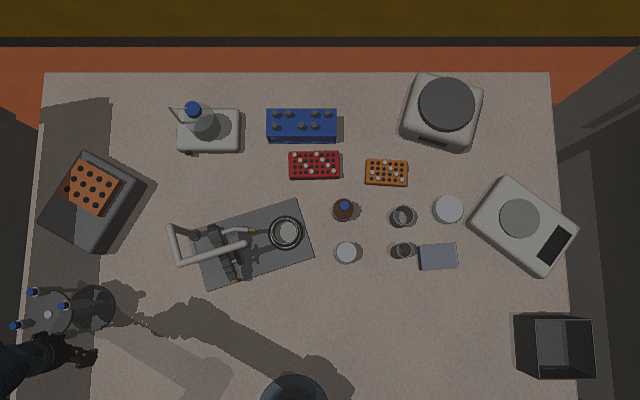

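The side view shows the nest station at about (335,320) and the beakers at (335,188) and (369,188). In the top view the large beaker is at (287,232), the medium at (402,215), the small at (402,251) and the gun at (232,250). I'll zoom in on the top view and the station.

```bash
python3 - <<'E'
import cv2
t=cv2.imread("pics/top0.png")
cv2.imwrite("pics/t1.png",cv2.resize(t[190:300,160:320],None,fx=5,fy=5,interpolation=cv2.INTER_CUBIC))
a=cv2.resize(t[190:280,325:475],None,fx=5,fy=5,interpolation=cv2.INTER_CUBIC)
cv2.imwrite("pics/t2.png",a)
E
```

```text
(no output)
```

View pics/t1.png

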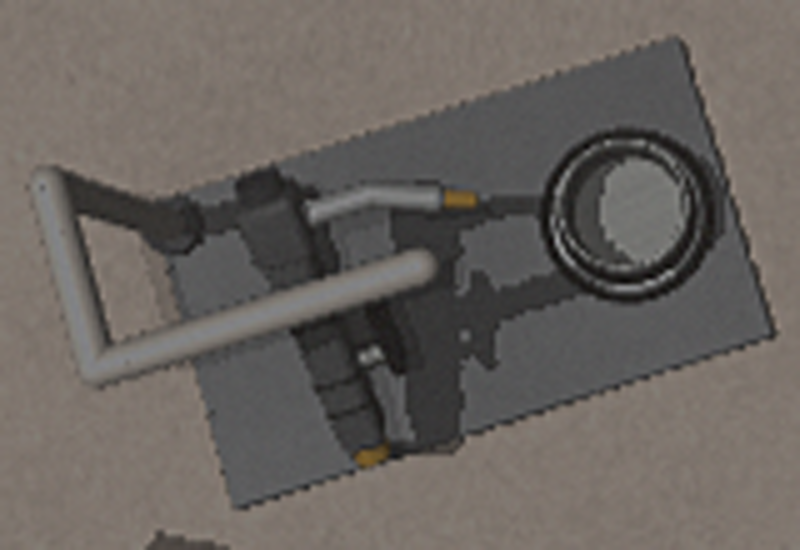

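View pics/t2.png

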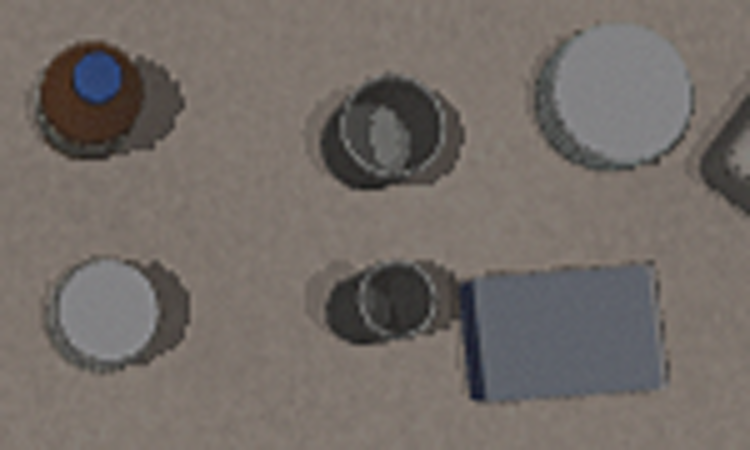

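The top crops give these positions:
- **Station plate:** corners at t1 (680,38), (775,335) and (238,508).
- **Large beaker rim:** centred near (631,212) in t1.
- **Medium rim:** near (393,126) in t2.
- **Small rim:** near (398,299) in t2.
- **Tip box:** just to the right of the small beaker.

Next I'll compute poses and make a side crop.

```bash
cat > h.py <<'E'
from rig import ctrl
import cv2,numpy as np
from scipy.optimize import least_squares
from scipy.spatial.transform import Rotation as R
np.set_printoptions(precision=4,suppress=True)
C={n:ctrl.read_camera(n) for n in("side","top")} 
def proj(n,P):
    c=C[n];f=200/np.tan(np.radians(c["vertical_fov"])/2);V=np.array(c["view"])
    p=V[:3,:3]@np.asarray(P,float).T+V[:3,3:4] if np.ndim(P)>1 else (V[:3,:3]@np.asarray(P,float)+V[:3,3])[:,None]
    return np.stack([f*p[0]/p[2]+c["cx"],f*p[1]/p[2]+c["cy"]],1)
def back(n,uv,z):
    c=C[n];f=200/np.tan(np.radians(c["vertical_fov"])/2);V=np.array(c["view"])
    d=V[:3,:3].T@np.array([(uv[0]-c["cx"])/f,(uv[1]-c["cy"])/f,1]);o=-V[:3,:3].T@V[:3,3]
    return o+d*(z-o[2])/d[2]
E
python3 - <<'E'
from h import *
u=lambda p,o:(np.array(p)+.5)/5-.5+o
t1=lambda *p:u(p,(160,190)); t2=lambda *p:u(p,(325,190))
A,B,D=[back("top",t1(*p),.01)for p in((680,38),(775,335),(238,508))]
print("corners",A,B,D,np.linalg.norm(A-B),np.linalg.norm(B-D))
obs=np.array([t1(680,38),t1(775,335),t1(238,508)]);L=np.array([[.1,-.16,.01],[-.1,-.16,.01],[-.1,.19,.01]])
def W(s,l): 
    c,si=np.cos(s[2]),np.sin(s[2]); l=np.atleast_2d(l); return np.c_[s[0]+c*l[:,0]-si*l[:,1],s[1]+si*l[:,0]+c*l[:,1],l[:,2]]
r=least_squares(lambda s:(proj("top",W(s,L))-obs).ravel(),[.45,.1,.3]); print("station",r.x,r.fun)
print("pad",W(r.x,[0,-.095,.012]),"gun",W(r.x,[-.03,.085,.13]))
print("rail pix",proj("top",W(r.x,[[-.02,.005,.25],[-.02,.178,.25],[.018,-.02,.165]])))
print("large",back("top",t1(631,212),.072)); 
for n,p,z in(("med",(393,126),.095),("small",(398,299),.13),("bottle",(97,77),.15),("jar",(107,309),.085),("dish",(622,95),.045),("tipTL",(470,282),.052),("tipBL",(482,400),.052),("tipBR",(664,385),.052),("tipTR",(652,263),.052)):print(n,back("top",t2(*p),z))
s=C["side"]["img"]
cv2.imwrite("pics/s1.png",cv2.resize(s[150:400,270:430],None,fx=3.2,fy=2.4,interpolation=cv2.INTER_CUBIC)[:600])
# predicted overlay
im=s.copy()
def circ(c,z,rad):
    a=np.linspace(0,2*np.pi,40);return np.c_[c[0]+rad*np.cos(a),c[1]+rad*np.sin(a),0*a+z]
big=cv2.resize(s[140:400,270:430],None,fx=3,fy=3,interpolation=cv2.INTER_CUBIC)
bt=cv2.resize(C["top"]["img"][190:300,160:480],None,fx=2.45,fy=2.45,interpolation=cv2.INTER_CUBIC)
l=back("top",t1(631,212),.072);m=back("top",t2(393,126),.095);sm=back("top",t2(398,299),.13);pad=W(r.x,[0,-.095,.012])[0]
rect=W(r.x,[[.1,-.16,.01],[-.1,-.16,.01],[-.1,.19,.01],[.1,.19,.01]])
for n,img,o,k in(("side",big,(270,140),3),("top",bt,(160,190),2.45)):
    for c,col in((circ(l,.072,.04),(0,255,0)),(circ(pad,.018,.044),(255,255,0)),(circ(m,.095,.0315),(0,255,0)),(circ(sm,.13,.023),(0,255,0)),(circ(m,0,.0295),(0,255,255)),(circ(sm,0,.0215),(0,255,255)),(rect,(0,0,255)),(W(r.x,[[-.02,.005,.25],[-.02,.178,.25]]),(255,0,255)),(W(r.x,[[.018,-.02,.165],[.018,-.02,.165]]),(255,0,255))):
        q=((proj(n,c)+.5-o)*k-.5).round().astype(int); cv2.polylines(img,[q],True,col,1)
full=np.zeros((600,800,3),np.uint8); cv2.imwrite("pics/ov_side.png",big[:600] if 0 else cv2.resize(big,None,fx=.76,fy=.76)); cv2.imwrite("pics/ov_top.png",bt)
a=cv2.imread("pics/ov_side.png"); b=cv2.resize(bt,(430,int(bt.shape[0]*430/bt.shape[1])))
cv2.imwrite("pics/ov.png",np.hstack([a,np.vstack([b,np.zeros((a.shape[0]-b.shape[0],430,3),np.uint8)])]))
E
```

```text
corners [ 0.6417 -0.001   0.01  ] [ 0.4539 -0.0617  0.01  ] [0.3481 0.2686 0.01  ] 0.1973927362327729 0.3468892138966226
station [0.4999 0.12   0.3096] [ 0.2892 -0.6708  0.3556  0.1634 -0.6314  0.445 ]
pad [[0.5288 0.0295 0.012 ]] gun [[0.4454 0.1918 0.13  ]]
rail pix [[244.1163 242.8017]
 [179.6606 263.2853]
 [253.9435 229.3444]]
large [0.5247 0.0242 0.072 ]
med [ 0.5736 -0.3255  0.095 ]
small [ 0.4692 -0.3187  0.13  ]
bottle [ 0.5944 -0.147   0.15  ]
jar [ 0.4659 -0.1552  0.085 ]
dish [ 0.5996 -0.4769  0.045 ]
tipTL [ 0.484  -0.3774  0.052 ]
tipBL [ 0.4132 -0.382   0.052 ]
tipBR [ 0.4222 -0.4918  0.052 ]
tipTR [ 0.4955 -0.4882  0.052 ]
```

View pics/ov.png

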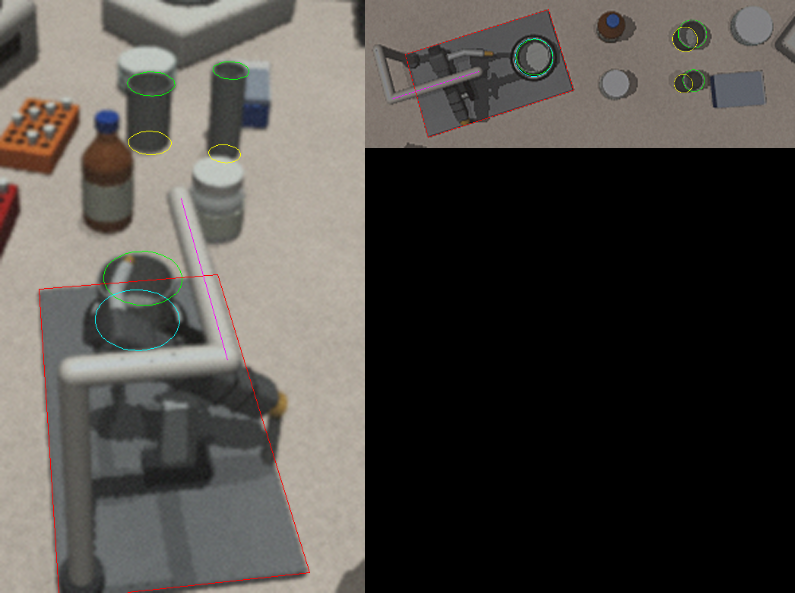

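The overlay agrees with the picture in both views: rail, nozzle, plate and beakers all match to within about 2 mm. I'll refine the rim centres by fitting the bright rim rings, then check the grasp poses with IK.

```bash
cat >> h.py <<'E'
def rim(n,c0,z,rad,span=.010):
    g=cv2.cvtColor(C[n]["img"],cv2.COLOR_BGR2GRAY).astype(np.float32)
    a=np.linspace(0,2*np.pi,120);best=None
    for dx in np.arange(-span,span+1e-9,.0005):
        for dy in np.arange(-span,span+1e-9,.0005):
            q=proj(n,np.c_[c0[0]+dx+rad*np.cos(a),c0[1]+dy+rad*np.sin(a),0*a+z]).astype(np.float32)
            v=cv2.remap(g,q[:,0].reshape(1,-1),q[:,1].reshape(1,-1),cv2.INTER_LINEAR).mean()
            if best is None or v>best[0]: best=(v,c0[0]+dx,c0[1]+dy)
    return np.array(best)
ST=np.array([.4999,.12,.3096])
def down(yaw): # tool x down, jaws along yaw
    z=np.array([np.cos(yaw),np.sin(yaw),0]);x=np.array([0,0,-1.]);return R.from_matrix(np.c_[x,np.cross(z,x),z]).as_rotvec()
def Wp(l): 
    c,s=np.cos(ST[2]),np.sin(ST[2]); return np.array([ST[0]+c*l[0]-s*l[1],ST[1]+s*l[0]+c*l[1],l[2]])
Rs=R.from_euler('z',ST[2]).as_matrix()
Rg=Rs@R.from_euler('y',-np.radians(35)).as_matrix()   # gun frame
Og=Wp([-.03,.085,.13])
def gunpose(p,tilt=0,flip=1): # p in gun frame
    x=R.from_euler('y',tilt).as_matrix()@np.array([0,0,-1.]); z=np.array([0,flip*1.,0]); M=Rg@np.c_[x,np.cross(z,x),z]
    return Og+Rg@np.array(p),R.from_matrix(M).as_rotvec()
E
python3 - <<'E'
from h import *
for n in("top","side"):
  for k,c,z,r in(("large",(.5247,.0242),.072,.0385),("med",(.5736,-.3255),.095,.030),("small",(.4692,-.3187),.13,.0215)):
    print(n,k,rim(n,c,z,r))
P=lambda q:"none" if q is None else np.array(q)
for yaw in(0,np.pi,np.pi/2,-np.pi/2):print("med",yaw,P(ctrl.ik([.5736,-.3255,.06],down(yaw))),P(ctrl.ik([.5736,-.3255,.27],down(yaw))))
for yaw in(0,np.pi):print("sm",yaw,P(ctrl.ik([.4692,-.3187,.1],down(yaw))),P(ctrl.ik([.4692,-.3187,.31],down(yaw))))
for yaw in(.31,.31+np.pi,.31+np.pi/2,.31-np.pi/2):print("place",yaw,P(ctrl.ik([.5247,.0242,.08],down(yaw))),P(ctrl.ik([.5247,.0242,.31],down(yaw))))
for f in(1,-1):
  for t in(-.2,0,.2):print("gun",f,t,P(ctrl.ik(*gunpose((-.005,-.01,-.025),t,f))),P(ctrl.ik(*gunpose((-.005,-.01,.11),t,f))))
E
```

```text
top large [92.3768  0.5297  0.0297]
top med [96.4348  0.5756 -0.3255]
top small [90.757   0.4702 -0.3187]
side large [134.705    0.5317   0.0197]
side med [113.6751   0.5636  -0.3355]
side small [126.1096   0.4727  -0.3287]
med 0 [-0.6123  0.6376  0.0533  0.9864  0.      0.9585] [-0.6123  0.5688  0.4831  1.485   0.      0.9585]
med 3.141592653589793 [-0.6123  0.6376  0.0533  0.9864  0.     -2.1831] [-0.6123  0.5688  0.4831  1.485   0.     -2.1831]
med 1.5707963267948966 [-0.6123  0.6376  0.0533  0.9864  0.     -0.6123] [-0.6123  0.5688  0.4831  1.485   0.     -0.6123]
med -1.5707963267948966 [-0.6123  0.6376  0.0533  0.9864  0.      2.5293] [-0.6123  0.5688  0.4831  1.485   0.      2.5293]
sm 0 [-0.7085  0.4327 -0.185   0.953   0.      0.8623] [-0.7085  0.3585  0.2555  1.4677  0.      0.8623]
sm 3.141592653589793 [-0.7085  0.4327 -0.185   0.953   0.     -2.2793] [-0.7085  0.3585  0.2555  1.4677  0.     -2.2793]
place 0.31 [-0.0747  0.3755 -0.3322  0.8632  0.      1.1861] [-0.0747  0.2674  0.1284  1.4319  0.      1.1861]
place 3.451592653589793 [-0.0747  0.3755 -0.3322  0.8632  0.     -1.9555] [-0.0747  0.2674  0.1284  1.4319  0.     -1.9555]
place 1.8807963267948966 [-0.0747  0.3755 -0.3322  0.8632  0.     -0.3847] [-0.0747  0.2674  0.1284  1.4319  0.     -0.3847]
place -1.2607963267948965 [-0.0747  0.3755 -0.3322  0.8632  0.      2.7569] [-0.0747  0.2674  0.1284  1.4319  0.      2.7569]
gun 1 -0.2 none none
gun 1 0 none [ 0.1975 -0.4536 -0.9592  0.4573  0.0642 -0.092 ]
gun 1 0.2 [ 0.2379  0.0032 -0.8442  0.3134  0.0286 -0.0657] [ 0.2187 -0.2924 -0.7592  0.6946  0.0363 -0.0834]
gun -1 -0.2 none none
gun -1 0 none [ 0.1975 -0.4536 -0.9592  0.4573  0.0642  3.0496]
gun -1 0.2 [ 0.2379  0.0032 -0.8442  0.3134  0.0286  3.0759] [ 0.2187 -0.2924 -0.7592  0.6946  0.0363  3.0582]
```

The rim fit puts the large beaker at (0.530,0.030), which matches the pad position from the plate fit. The medium is at (0.5756,-0.3255) and the small at (0.470,-0.319). Next I'll pick the medium with the jaws along y.

```bash
python3 - <<'E'
from h import *
s=ctrl.sense();p=s["eef_pos"].copy();p[2]=.36
M=np.array([.5756,-.3255]);o=down(np.pi/2)
print(ctrl.ik([*M,.34],o))
ctrl.move_straight(p,rate=.25)
ctrl.move_ptp([*M,.34],o)
ctrl.move_straight([*M,.12],rate=.25)
ctrl.move_straight([*M,.060],rate=.1)
ctrl.gripper_to(0.0)
s=ctrl.sense();print(s["t"],s["eef_pos"],s["grip_width"],s["contact_force"])
ctrl.move_straight([*M,.068],rate=.05)
s=ctrl.sense();print(s["t"],s["eef_pos"],s["contact_force"])
c=ctrl.read_camera("side")["img"]
cv2.imwrite("pics/grasp1.png",cv2.resize(c[60:260,250:450],(600,600),interpolation=cv2.INTER_CUBIC))
E
```

```text
[-0.6105  0.6163  0.749   1.7035  0.     -0.6105]
6.425 [ 0.5767 -0.3264  0.0617] 0.7225039118365092 [-0.632  -0.5398  5.858 ]
6.7333 [ 0.5755 -0.3254  0.068 ] [ 0.8895  0.066  -1.1592]
```

View pics/grasp1.png

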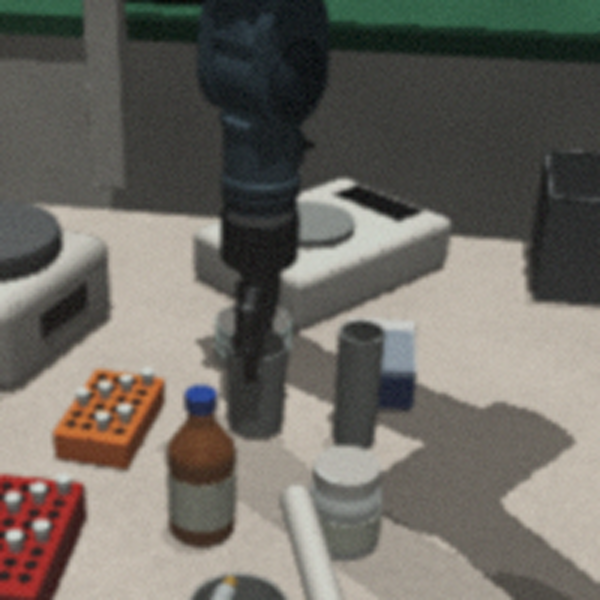

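The grip width of 61 mm fits the medium beaker. It is held centred, with the finger at (253,320) over the beaker axis near 256, and it is lifted clear. I'll place it now.

```bash
cat >> h.py <<'E'
def lower(xy,z0,z1,df=6,step=.003):
    f0=ctrl.sense()["contact_force"].copy();z=z0
    while z>z1:
        z=max(z-step,z1);ctrl.move_straight([*xy,z],rate=.04);f=ctrl.sense()["contact_force"]-f0
        if np.linalg.norm(f)>df: break
    print("lowered",z,f,ctrl.sense()["t"])
E
python3 - <<'E'
from h import *
M=np.array([.5756,-.3255]);L=np.array([.5295,.0297])
ctrl.move_straight([*M,.32],rate=.25)
ctrl.move_ptp([*L,.32],down(.31))
ctrl.move_straight([*L,.16],rate=.2)
ctrl.move_straight([*L,.092],rate=.08)
s=ctrl.sense();print(s["t"],s["eef_pos"],s["contact_force"])
c=ctrl.read_camera("side")["img"];t=ctrl.read_camera("top")["img"]
a=cv2.resize(c[190:340,270:400],(650,750),interpolation=cv2.INTER_CUBIC)
b=cv2.resize(t[190:280,240:330],(450,450),interpolation=cv2.INTER_CUBIC)
cv2.imwrite("pics/place1.png",np.hstack([cv2.resize(a,(390,450)),b[:,:400]]))
E
```

```text
11.5833 [0.53   0.0297 0.0925] [ 0.7218  0.2951 -1.911 ]
```

View pics/place1.png

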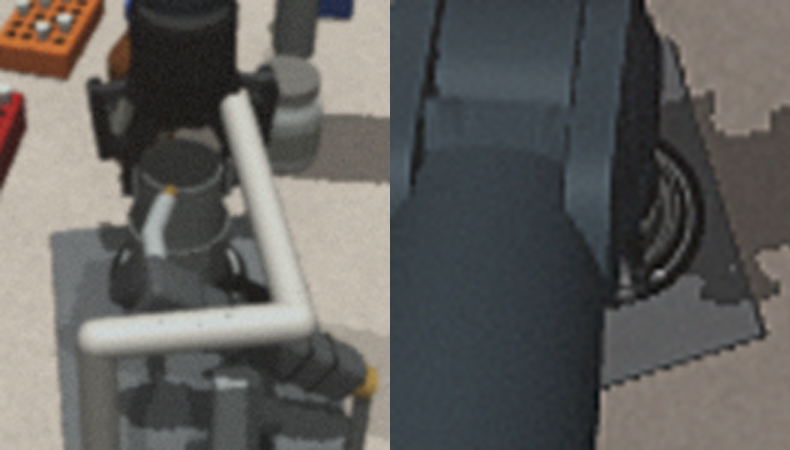

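The medium beaker is inside the large one with no contact force. Its rim at (180,165) sits over the large rim at (180,245). I'll lower it, release it, and go for the small one.

```bash
python3 - <<'E'
from h import *
L=np.array([.5295,.0297]);S=np.array([.4702,-.3187])
lower(L,.092,.0775,df=4)
s=ctrl.sense();z=s["eef_pos"][2]
ctrl.gripper_to(1.0);print(s["eef_pos"],ctrl.sense()["t"],ctrl.sense()["contact_force"])
ctrl.move_straight([*L,.135],rate=.12)
ctrl.move_straight([*L,.34],rate=.3)
C.update(side=ctrl.read_camera("side"),top=ctrl.read_camera("top"))
print("med in side",rim("side",L,.112,.03))
ctrl.move_ptp([*S,.34],down(0))
C.update(top=ctrl.read_camera("top"))
print("med",rim("top",L,.112,.030,.015)," large",rim("top",L,.072,.0385))
cv2.imwrite("pics/n1.png",cv2.resize(C["top"]["img"][200:270,240:330],(720,560),interpolation=cv2.INTER_CUBIC))
print(ctrl.sense()["t"])
E
```

```text
lowered 0.0775 [-2.1959  0.6159  7.8768] 13.0333
[0.5298 0.0296 0.0786] 13.4 [-0.2386  0.7301 -0.262 ]
med in side [100.2078   0.529    0.0287]
med [101.1613   0.528    0.0312]  large [90.4351  0.5295  0.0287]
16.3417
```

View pics/n1.png

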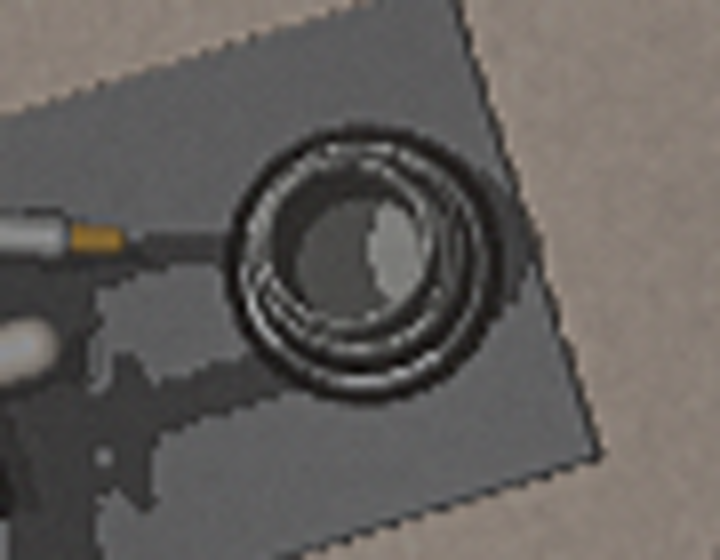

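The medium is nested within about 2.5 mm; its rim centre is near (353,245) in the view, inside the large beaker. Now the small one.

```bash
python3 - <<'E'
from h import *
L=np.array([.5285,.0302]);S=np.array([.4702,-.3187])
ctrl.move_straight([*S,.15],rate=.25)
ctrl.move_straight([*S,.094],rate=.12)
ctrl.gripper_to(0.0)
s=ctrl.sense();print(s["t"],s["eef_pos"],s["grip_width"],s["contact_force"])
ctrl.move_straight([*S,.104],rate=.06)
ctrl.move_straight([*S,.34],rate=.25)
ctrl.move_ptp([*L,.34],down(.31))
ctrl.move_straight([*L,.215],rate=.2)
s=ctrl.sense();print(s["t"],s["eef_pos"],s["contact_force"])
c=ctrl.read_camera("side")["img"]
cv2.imwrite("pics/place2.png",cv2.resize(c[170:320,270:400],(520,600),interpolation=cv2.INTER_CUBIC))
E
```

```text
18.425 [ 0.4711 -0.3193  0.0952] 0.5253475107659401 [0.4552 0.5335 5.7698]
21.9333 [0.5291 0.0296 0.2159] [ 0.4581 -0.1156 -1.4435]
```

View pics/place2.png

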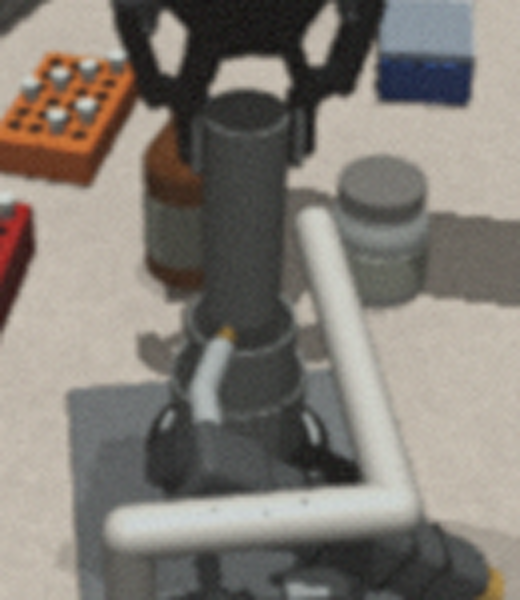

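The small beaker (axis at column 244) hangs over the medium's opening (columns 187–298, centre 242). I'll lower it and release, and check gun poses in the same step.

```bash
python3 - <<'E'
from h import *
L=np.array([.5285,.0302])
ctrl.move_straight([*L,.132],rate=.1)
lower(L,.132,.115,df=4)
ctrl.gripper_to(1.0);s=ctrl.sense();print(s["eef_pos"],s["t"],s["contact_force"])
ctrl.move_straight([*L,.17],rate=.12)
ctrl.move_straight([*L,.34],rate=.3)
# gun pose options
for tilt in(0,.05,.1,.15,.2):
  for xg in(-.02,-.01,0):
    row=[]
    for d in(-.025,0,.04,.09,.14):
        q=ctrl.ik(*gunpose((xg+np.tan(tilt)*(d+.0),-.010,d),tilt,1)); row.append(q is not None)
    print(tilt,xg,row)
ctrl.move_ptp([.36,.0,.36],down(np.pi/2+.31))
C.update(top=ctrl.read_camera("top"),side=ctrl.read_camera("side"))
print("small",rim("top",L,.152,.0215,.015),"med",rim("top",L,.112,.030,.01),"large",rim("top",L,.072,.0385))
print("side small",rim("side",L,.152,.0215,.015))
print(ctrl.sense()["t"])
b=cv2.resize(C["top"]["img"][200:270,170:330],(800,350),interpolation=cv2.INTER_CUBIC)
cv2.imwrite("pics/n2.png",np.hstack([cv2.resize(C["top"]["img"][205:265,255:315],(380,380),interpolation=cv2.INTER_CUBIC),cv2.resize(C["side"]["img"][210:360,270:430],(405,380),interpolation=cv2.INTER_CUBIC)]))
E
```

```text
lowered 0.115 [-3.2586  0.8419 14.0524] 24.5667
[0.5283 0.0302 0.1147] 25.05 [ 0.3811  0.0788 -0.067 ]
0 -0.02 [False, False, False, True, True]
0 -0.01 [False, False, False, True, True]
0 0 [False, False, False, True, True]
0.05 -0.02 [False, False, True, True, True]
0.05 -0.01 [False, True, True, True, True]
0.05 0 [True, True, True, True, True]
0.1 -0.02 [True, True, True, True, True]
0.1 -0.01 [True, True, True, True, True]
0.1 0 [True, True, True, True, True]
0.15 -0.02 [True, True, True, True, True]
0.15 -0.01 [True, True, True, True, True]
0.15 0 [True, True, True, True, True]
0.2 -0.02 [True, True, True, True, True]
0.2 -0.01 [True, True, True, True, True]
0.2 0 [True, True, True, True, True]
small [98.4667  0.529   0.0317] med [85.7195  0.5275  0.0302] large [85.4478  0.5295  0.0292]
side small [127.8014   0.5135   0.0152]
27.9667
```

View pics/n2.png

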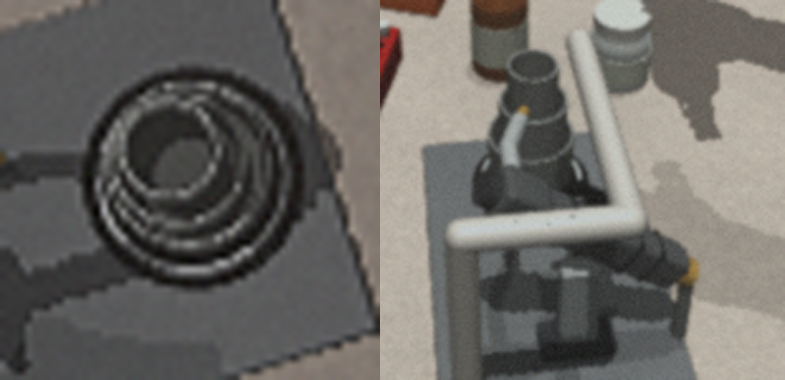

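The nest is complete: the three axes lie within about 2 mm of each other, and top view (170,150) and side view (530,65) both show stepped upright rims. Now the gun: I'll approach along its −z with a slightly adjusted tilt.

```bash
cat >> h.py <<'E'
T=.1
def gp(d,y=-.008,x=-.01): return gunpose((x+np.tan(T)*d,y,d),T,1)
def fy(): return Rg.T@ctrl.sense()["contact_force"]
E
python3 - <<'E'
from h import *
p,o=gp(.15);print(p)
ctrl.move_ptp(p,o); print("at start",fy(),ctrl.sense()["t"])
for d in(.08,.045,.02,0,-.012):
    p,_=gp(d);ctrl.move_straight(p,rate=.12);f=fy();print(d,f)
    if np.linalg.norm(f)>8: break
c=ctrl.read_camera("side")["img"];t=ctrl.read_camera("top")["img"]
cv2.imwrite("pics/gun1.png",np.hstack([cv2.resize(c[210:380,270:430],(480,510),interpolation=cv2.INTER_CUBIC),cv2.resize(t[200:310,185:285],(310,341),interpolation=cv2.INTER_CUBIC).__class__(0) if 0 else cv2.copyMakeBorder(cv2.resize(t[200:310,185:285],(310,341),interpolation=cv2.INTER_CUBIC),0,169,0,0,cv2.BORDER_CONSTANT)]))
print(ctrl.sense()["t"],ctrl.sense()["eef_pos"])
E
```

```text
[0.3699 0.1592 0.2558]
at start [ 1.0224 -0.5102  0.2303] 28.8583
0.08 [-1.0984  0.2553 -0.7788]
0.045 [ 0.1808 -0.3743 -0.7251]
0.02 [-0.7661  0.8974  0.7377]
0 [ 0.207  -0.1378 -0.3858]
-0.012 [-0.3534 -0.2882 -0.5496]
31.0583 [0.4455 0.1835 0.1143]
```

View pics/gun1.png

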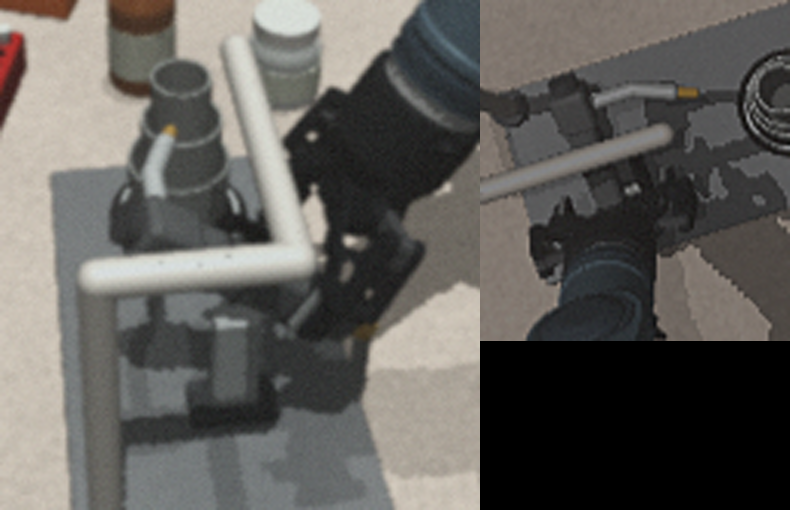

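The gripper comes in under the rail and straddles the handle without contact; in the top view the fingers are at (545,250) and (680,200). I'll go in to depth and squeeze in steps, watching the lateral force.

```bash
python3 - <<'E'
from h import *
p,_=gp(-.024);ctrl.move_straight(p,rate=.08);print("in",fy())
y=-.008
for w in(.62,.56,.52,.49):
    ctrl.gripper_to(w);s=ctrl.sense();f=fy();print(w,s["grip_width"],f,s["t"])
    k=0
    while abs(f[1])>12 and k<3:
        y+=np.sign(f[1])*.0015;p,_=gp(-.024,y);ctrl.move_straight(p,rate=.05);f=fy();print("  shift",y,f,ctrl.sense()["grip_width"]);k+=1
print(ctrl.sense()["t"],y)
E
```

```text
in [0.0344 0.3186 0.5288]
0.62 0.6216748877587494 [-0.9306 -3.0994  3.5096] 31.8833
0.56 0.5623871936730818 [-0.7794 -8.609   5.8801] 32.1083
0.52 0.5216273767889961 [ 0.2334 -6.797   8.5217] 32.325
0.49 0.4921722552270449 [-0.1478 -2.5156 10.8577] 32.5417
32.5417 -0.008
```

The lateral force shows the trigger's first stage (3 N) and pressure point (8.6 N), then the handle side taking up the load, so the grip is balanced. Now the full squeeze, hold and release.

```bash
python3 - <<'E'
from h import *
ctrl.gripper_to(0.0);s=ctrl.sense();print(s["grip_width"],s["grip_width"]*85,fy(),s["t"])
ctrl.sleep(2.1);s=ctrl.sense();print(s["grip_width"],fy(),s["t"])
ctrl.gripper_to(1.0);print("open",ctrl.sense()["grip_width"],fy())
for d in(.02,.15):
    p,_=gp(d);ctrl.move_straight(p,rate=.15);print(d,fy())
ctrl.move_ptp([.36,.0,.36],down(np.pi/2+.31))
C.update(top=ctrl.read_camera("top"),side=ctrl.read_camera("side"));L=(.5285,.0302)
print("small",rim("top",L,.152,.0215,.015),"med",rim("top",L,.112,.030,.01),"large",rim("top",L,.072,.0385))
print(ctrl.sense()["t"],ctrl.sense()["contact_force"])
cv2.imwrite("pics/end.png",np.hstack([cv2.resize(C["top"]["img"][190:300,160:320],(480,330),interpolation=cv2.INTER_CUBIC),cv2.resize(C["side"]["img"][210:370,270:425],(320,330),interpolation=cv2.INTER_CUBIC)]))
E
```

```text
0.45225422268723 38.441608928414546 [-0.0852  3.4189 19.5606] 32.8583
0.4496243684770476 [-0.5592  2.85   19.3146] 34.9583
open 0.9985136394419233 [-0.0627 -0.2631 -0.2851]
0.02 [-0.0571  0.5055  0.8574]
0.15 [-0.3217 -0.8242 -0.6573]
small [98.5251  0.529   0.0317] med [85.5554  0.5275  0.0302] large [85.4291  0.5295  0.0292]
37.8417 [ 0.6196 -0.5432  0.4625]
```

View pics/end.png

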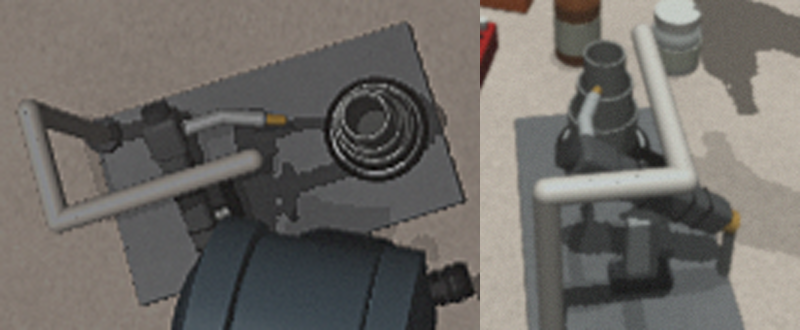

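The nest stands unchanged at (367,115) in the end picture, and the arm is clear of it. The width read 38.4 mm; on the beakers the reading ran about 1 mm low, so the true span was about 39.5–40 mm, which is the full squeeze. I'm handing in.

```bash
python3 - <<'E'
from rig import ctrl
print(ctrl.hand_in())
E
```

```text
the job is handed in; nothing more can be done
None
```

The beakers are nested, the trigger was squeezed fully and released, and the job is handed in. The last clock reading before handing in was about 38 s of the 64 s allowed; no verdict was reported.

- **Nest:** I stood the medium beaker in the large one, let go, then stood the small one in the medium one. The final top view puts all three axes within about 3 mm of each other, and the positions were the same before and after the squeeze.
- **Setting down:** The force rise on contact was about 8 N for the medium and 14 N for the small. The small one therefore pressed a little harder on its floor than I intended, but it stayed seated.
- **Trigger:** I reached in under the rail and squeezed in steps, then fully, holding for about 2.1 s. The jaw reading of 38.4 mm, corrected for the roughly 1 mm low reading seen on the beakers, matches the full 40 mm squeeze. I could not read the trigger joints directly.
- **Release:** After opening, the contact forces were back to noise (under 1 N). The fingers were fully off the gun and the arm was clear.
- **Checks that disagreed:** The side-camera rim fit for the small beaker came out about 15 mm off, at the edge of its search range. I treated it as locked onto the wrong edge, because the top fit and the side picture both showed the beaker nested.
- **Other things on the bench:** I had no contact with them that I know of, but I only looked at those visible in the cropped pictures and did not measure their positions again.

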